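# Put the charged battery pack into the label printer

### The arm

A 6-joint arm with a two-finger parallel gripper is mounted at the origin on the work surface. World frame = base frame: x ahead of the robot, y to its left, z up, the work surface at z = 0. Lengths are in m, angles in rad, forces in N, time in s.
With the tool pointing down it reaches from about 0.375 to 0.975 m from the base axis. Payload 3.8 kg.
Tool frame: the origin (TCP) lies at the very end of the fingers, on their centre line; the grasp point (between the pads) lies behind it (bot.tcp_to_grasp is the y of the grasp point in the tool frame, in m); y points along the fingers, z is the direction in which the jaws open and shut, and the axes are right-handed (so a half turn about y gives the same grasp; the last joint's range is limited). The gripper opens to 85 mm and grips with 20 to 120 N. Pads are 22 mm wide; open, the fingers measure 114 mm over their backs; the gripper's body (76 mm by 85 mm) begins 54 mm behind the grasp point. The pads swing forward as they close: fully open they stand 13 mm farther back than shut.
Start: joints at [-1.175, 0.264, 1.604, -0, 1.274, -0.037], TCP at [0.283, -0.613, 0.231] pointing down, gripper open.
Joint ranges: [-2.63, 2.63], [-0.94, 2.18], [0.31, 2.57], [-1.31, 4.45], [0, 2.66], [-2.55, 2.55]. Speed limits (rad/s): [2.57, 2.57, 3.14, 3.14, 3.14, 3.14].

### API

Orientations are given as a rotation vector (axis times angle).
In Python, from workcell import bot, optics, workorder gives the robot as it stands.
- The arm moves only by the shell command python3 -m handwheel 'ROWS' [FORCE]. ROWS is JSON, a list of rows, each a list of 7 numbers: the shift along the tool's x, y, z in m, then the turn, a rotation vector about the tool's x, y, z in rad, then the opening, from 0 (shut) to 1 (fully open). A call has 1 to 8 rows; each row shifts and turns the commanded pose from where the row before left it, along the tool's axes as they then stand; what a row does not reach is not made up. A row lasts 1/8 s, in which the tool goes at most 62.5 mm and 10.7 degrees, less where a joint would pass 70% of its speed; a pose out of reach is approached as far as the arm can. A call with a gripper value outside its range is refused whole. The fingers move at their own pace and stop on an object; FORCE is the grip in N (left out, the last holds). Time passes only in rows, so rows that do not move let the fingers close. It gives the time, the measured TCP pose, the force and the opening at its end, in the units of the state.
- bot.read_state(): the state, without advancing time (a new reading comes with each control period).
- optics.read_camera(name): name is "side" or "top"; returns a dict with "image" (384x512x3 uint8, red, green, blue), "z_map" (384x512 float32, m along the optical axis (not along the pixel's ray), 0 where there is no reading), "mtx" (3x3 intrinsics, pixels), "dist" ([k1, k2, p1, p2, k3] as OpenCV has them; the pictures are not rectified), "world_from_camera" (4x4, takes a point from camera to world coordinates). Camera axes: x right, y down, z forward; pixel columns grow to the right and rows downward; lengths in m; the calibration is good to about 2 mm. A picture is of the moment at which its call begins.
- workorder.finish_job(): hands the job in, once; it reports no verdict.
The state is a dict: "time": time; "q": joint angles; "joint_vel": joint speeds; "joint_torque": joint torques, N m; "tool_pos": TCP position; "tcp_rot": TCP orientation; "wrist_force": force on the tool from outside, world axes, zero at the start; "torque": the same for the moment, N m; "width": opening from 0.0 (shut) to 1.0 (fully open).
Only numpy, scipy, OpenCV 4.12 (cv2) and the standard library are available. Lean on these libraries where they do the work, as an engineer would, in place of code of your own. Each camera call takes 0.05 s, during which the arm holds its last target.

### The job

The label printer on the packing table needs its battery: press the yellow catch tab of the green charger so that the charged pack pops loose, slide the pack out, and slide it into the printer's dovetail bay until the catch there clicks up behind it, fully home and held by the catch alone. Press and push gently, never with more than about 30 N, and leave the other things on the table where they are.

Things in the scene. Friction and masses are not known exactly. Their poses are not given: they have to be found in the camera images.
- pack_center (a point): Charged battery pack, grey, green label on top, about 350 g, at first locked in the charger. Point: centre of its housing, 80 (x) x 46 (y) x 44 (z) mm; +x = slide-in direction. Below the housing a dovetail tongue (x = -15 to 40 mm), 10 high, 36 wide at the bottom, 18 at the root; its bottom is 32 mm below the point. Grip across the 46 mm from above, fingertips clear of the rail tops.
- charger: Green charger, fixed. Origin on the table below the middle of a pack that is home; +x = slide-in direction (away from the robot, plus yaw), mouth at -x. Floor that the tongue slides on: 30 mm above the table. Catch nose behind the home pack's tongue, at x = -15 mm. When the catch is pressed a sprung plunger pushes the pack out 14 mm (7.5 to 4 N). A box 45 mm high stands at x = 62 to 142 mm.
- charger_mouth (a point): Flared mouth of the charger's two dovetail rails, at floor height (30 mm), x = -12 mm in the charger's frame. The rails run from here to the end stop; tops 39 mm above the table, 66 mm wide over all. A pack is clear of the rails, and may be lifted, once its centre is 53 mm or more short of home.
- charger_tab (a point): Middle of the top of the charger's yellow catch tab, 42 (x) x 30 (y) mm, 26 mm above the table, at x = -85 mm from the charger's origin. Press straight down: 1 N at first, 2.5 to 5 N at the hard stop 8 mm lower; the pack is freed at about 6 mm and comes 14 mm towards the tab, after which the nose stays down below the tongue. Keep the finger within 12 mm of the middle.
- charger_catch (a joint): Downward travel of the charger's catch (m): 0 = up, locking; 0.008 = pressed to the bottom.
- printer: Light grey label printer, fixed. Origin on the table below the nominal middle of a pack that is home; +x = slide-in direction (away from the robot, plus yaw), mouth at -x. Its bay in front is built like the charger's: floor 30 mm, nose at x = -15 mm, yellow tab at -85 mm, plunger reaching 14 mm out. Behind the bay it is 60 mm high at x = 75 to 95 mm and 100 mm high at x = 95 to 215 mm.
- printer_mouth (a point): Nominal flared mouth of the printer's rails (tops 39 mm above the table), at floor height (30 mm), x = -12 mm. Play in the rails 1.5 mm up and sideways either way, mouth 4 mm wider. Set the pack down before it, centre 64 to 74 mm short of nominal home, tongue bottom 0 to 2 mm above the floor (this presses the nose down with about 2 N), then slide along +x.
- printer_home (a point): Nominal pack centre when home, 62 mm above the table. The whole bay is clamped up to 10 mm forward or back of this along x, unmeasured: home must be felt. Pushing takes 1 to 3 N, in the last 14 mm up to 11 N against the plunger; the catch clicks up behind the pack at home, the hard end stop is 1.5 mm deeper. Let go before the click and it is pushed back out.
- printer_catch (a joint): Downward travel of the printer's catch (m): 0 = up, about 0.0055 while a tongue lies on it, 0.008 = bottom. Up again behind the pack = clicked.
- spent_pack: A spent pack with a red label, same shape, lying on the table; origin under its tongue. Leave it.
- tape_roll: Roll of clear tape lying flat, 96 mm across, 48 mm high; origin under its middle. Leave it.
- label_roll: Yellow roll of labels lying flat, 90 mm across, 40 mm high; origin under its middle. Leave it.
- tape_dispenser: Blue tape dispenser, 130 x 60 x 90 mm; origin under its middle. Leave it.
- scanner: Hand scanner lying down, 175 x 60 x 40 mm; origin underneath. Leave it.
- marker: Blue marker pen, 150 x 14 x 10 mm; origin underneath. Leave it.
- tag_stack: Stack of hang tags, 90 x 55 x 30 mm; origin underneath. Leave it.
Not all that is in view belongs to the job. What is shaped like the part that bears pack_center but orange or turquoise is not meant.

How it is judged:
By the outcome, as a careful person would: the job done as asked, in the order asked, and still so for the second after the job is handed in, with the robot touching nothing.
It also fails if it takes over 69 s, if anything falls off the work surface, if the arm or the gripper's body presses on something with over 40 N, if the wrist force passes 120 N, or if a joint passes its speed limit or range.

## Working session

There is one attempt and no reset: what is moved stays moved. The work goes in short steps, Python scripts to look and compute and a shell command to move; the robot and the scene stay as the last step left them, time stands still between calls to the robot, and variables do not carry over. Pictures are saved under pics/ and viewed, and the job is handed in when it is done.

```bash
ls; mkdir -p pics; python3 - <<'E'
from workcell import bot, optics
import cv2,numpy as np
s=bot.read_state(); print(s); print(bot.tcp_to_grasp)
for n in("top","side"):
    c=optics.read_camera(n); cv2.imwrite(f"pics/{n}0.png",c["image"][:,:,::-1]); np.savez(f"pics/{n}0.npz",**c)
    print(n,c["mtx"],c["dist"],c["world_from_camera"])
E
```

```text
pics
{'time': 0.0, 'q': array([-1.17486423e+00,  2.64756790e-01,  1.60538422e+00,  9.82610479e-06,
        1.27369890e+00, -3.68794312e-02]), 'joint_vel': array([ 0.00074563,  0.00064464, -0.00069543, -0.00020802,  0.00124833,
        0.00093797]), 'joint_torque': array([-4.58919185e-04, -5.15118992e+01, -3.67311072e+01, -2.17693441e-04,
        1.29713723e-02, -2.36125786e-06]), 'tool_pos': array([ 0.28284163, -0.61207261,  0.22995406]), 'tcp_rot': array([-0.43618592,  1.98447945, -1.97998837]), 'wrist_force': array([0.22708297, 0.18948362, 0.65541455]), 'torque': array([ 0.0267576 ,  0.05646588, -0.02468873]), 'width': 0.9991557565088329}
-0.0187
top [[423.11151283   0.         261.7185831 ]
 [  0.         423.11151283 198.56534282]
 [  0.           0.           1.        ]] [-0.12851523  0.          0.          0.          0.        ] [[-0.00149093 -0.98871256  0.14981741  0.35831579]
 [-0.99987647  0.00381813  0.01524715  0.00669565]
 [-0.01564707 -0.14977617 -0.98859611  1.16632652]
 [ 0.          0.          0.          1.        ]]
side [[381.11791845   0.         248.59508002]
 [  0.         381.11791845 193.78394961]
 [  0.           0.           1.        ]] [0.00164603 0.         0.         0.         0.        ] [[-0.9671508  -0.14756825  0.20698536  0.28256246]
 [-0.25309729  0.4831267  -0.83817084  1.06343487]
 [ 0.02368725 -0.86302503 -0.5046055   0.68788954]
 [ 0.          0.          0.          1.        ]]
```

View pics/top0.png

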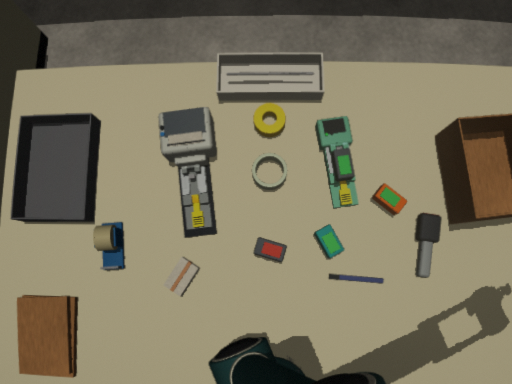

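View pics/side0.png

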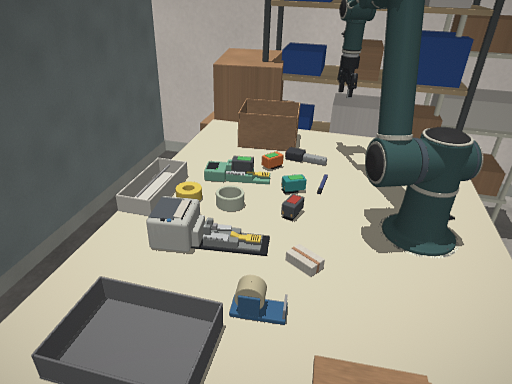

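Top view: the charger with the grey pack (green label) is around (341,165) px, with its yellow tab at (346,193). The printer is around (190,140), its bay at (197,195) and its tab at (197,212). The orange (389,198) and turquoise (329,241) packs are decoys.

```bash
cat > h.py <<'E'
import numpy as np,cv2
def load(n): return dict(np.load(f"pics/{n}.npz"))
def rays(c,px):
    p=cv2.undistortPoints(np.array(px,float).reshape(-1,1,2),c["mtx"],c["dist"]).reshape(-1,2)
    d=np.c_[p,np.ones(len(p))]
    T=c["world_from_camera"]; return T[:3,3],d@T[:3,:3].T,d
def plane(c,px,z):
    o,d,_=rays(c,px); return o+d*((z-o[2])/d[:,2])[:,None]
def depthpts(c):
    h,w=c["z_map"].shape; v,u=np.mgrid[:h,:w]; px=np.c_[u.ravel(),v.ravel()]
    o,d,_=rays(c,px); return (o+d*c["z_map"].reshape(-1,1)).reshape(h,w,3)
def proj(c,P):
    T=np.linalg.inv(c["world_from_camera"]); r,_=cv2.Rodrigues(T[:3,:3])
    return cv2.projectPoints(np.array(P,float).reshape(-1,1,3),r,T[:3,3],c["mtx"],c["dist"])[0].reshape(-1,2)
E
python3 - <<'E'
from h import *
c=load("top0");im=c["image"][:,:,::-1]
for n,(a,b,x,y) in dict(ch=(110,215,305,415),pr=(100,245,145,225)).items():
    k=im[a:b,x:y]; cv2.imwrite(f"pics/{n}.png",cv2.resize(k,None,fx=4,fy=4,interpolation=cv2.INTER_CUBIC))
P=depthpts(c); hsv=cv2.cvtColor(c["image"],cv2.COLOR_RGB2HSV)
np.set_printoptions(precision=4,suppress=True)
def blobs(m,name,minA=25):
    n,l,s,ct=cv2.connectedComponentsWithStats(m.astype(np.uint8))
    for i in range(1,n):
        if s[i,4]<minA: continue
        q=P[l==i]; r=cv2.minAreaRect(np.argwhere(l==i)[:,::-1].astype(np.float32))
        print(name,ct[i],s[i,4],"med",np.median(q,0),"rect",r)
yel=(hsv[...,0]>18)&(hsv[...,0]<33)&(hsv[...,1]>150)&(hsv[...,2]>120)
gr=(hsv[...,0]>45)&(hsv[...,0]<75)&(hsv[...,1]>150)&(hsv[...,2]>90)
teal=(hsv[...,0]>60)&(hsv[...,0]<95)&(hsv[...,1]>60)
blobs(yel,"yel");blobs(gr,"green");blobs(teal,"teal")
E
```

```text
yel [269.1284 117.863 ] 584 med [0.7552 0.0033 0.0408] rect ((269.0, 117.5), (29.0, 30.0), 90.0)
yel [344.6319 193.5833] 144 med [ 0.5459 -0.2015  0.027 ] rect ((344.5600280761719, 193.58001708984375), (20.124614715576172, 10.017585754394531), 79.69515228271484)
yel [196.4421 210.9485] 233 med [0.4946 0.2032 0.0279] rect ((196.53465270996094, 210.34654235839844), (31.44317626953125, 10.547393798828125), 84.2894058227539)
green [344.1652 164.3739] 115 med [ 0.6125 -0.1927  0.0862] rect ((344.1153869628906, 164.57693481445312), (16.473756790161133, 8.236879348754883), 78.69007110595703)
green [393.08 199.36] 25 med [ 0.5239 -0.3273  0.0564] rect ((391.7200012207031, 198.54002380371094), (9.0, 7.200000286102295), 36.869895935058594)
green [331.1417 242.8189] 127 med [ 0.4083 -0.1577  0.0558] rect ((330.623046875, 242.21539306640625), (19.349416732788086, 11.78329849243164), 60.2551155090332)
teal [334.2457 135.4038] 639 med [ 0.6991 -0.1743  0.0461] rect ((334.2792663574219, 133.82266235351562), (32.92621994018555, 31.4519100189209), 79.3803482055664)
teal [344.0606 164.2814] 231 med [ 
[... 398 characters left out ...]
8), (27.03957176208496, 7.194014549255371), 82.87498474121094)
teal [389.5538 196.6308] 130 med [ 0.5298 -0.3179  0.0559] rect ((389.5769958496094, 196.61537170410156), (16.050161361694336, 8.156639099121094), 37.87498474121094)
teal [328.8553 241.0183] 546 med [ 0.4134 -0.1521  0.055 ] rect ((328.82550048828125, 240.98587036132812), (30.109859466552734, 18.16304588317871), 60.945396423339844)
teal [258.8666 368.9352] 2376 med [0.1837 0.0213 0.418 ] rect ((262.0, 360.4999694824219), (103.99998474121094, 44.99999237060547), -0.0)
teal [378.3438 378.7344] 64 med [ 0.247  -0.0976  0.7575] rect ((377.7205810546875, 377.86761474609375), (15.263374328613281, 6.516946315765381), 59.036251068115234)
```

```bash
python3 - <<'E'
from h import *
c=load("top0");P=depthpts(c)
for n,(a,b,x,y) in dict(ch=(110,215,305,370),pr=(100,245,150,225)).items():
    z=P[a:b,x:y,2]; v=np.clip(z/0.12*255,0,255).astype(np.uint8)
    cv2.imwrite(f"pics/{n}z.png",cv2.resize(cv2.applyColorMap(v,cv2.COLORMAP_JET),None,fx=4,fy=4,interpolation=cv2.INTER_NEAREST))
E
```

```text
(no output)
```

View pics/ch.png

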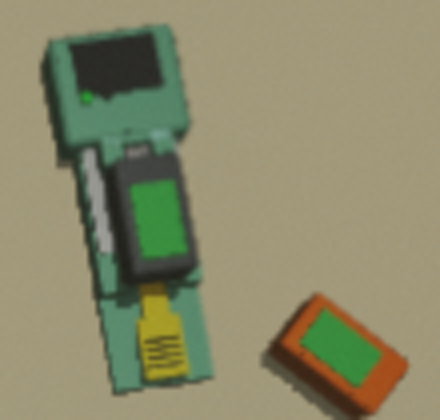

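View pics/pr.png

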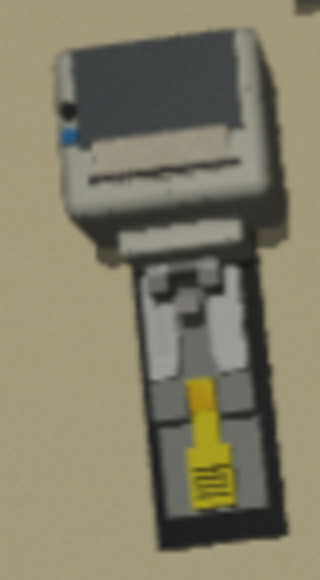

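View pics/prz.png

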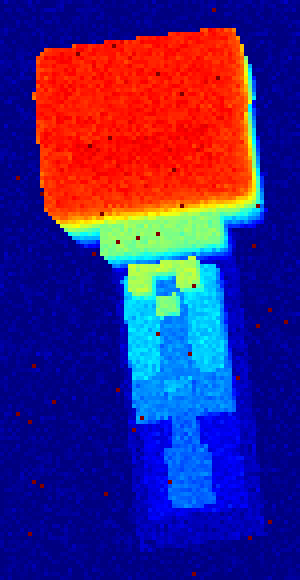

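```bash
cat >> h.py <<'E'
def rect(c,m,z,nm):
    m=m.astype(np.uint8); m=cv2.morphologyEx(m,cv2.MORPH_CLOSE,np.ones((3,3)))
    n,l,s,ct=cv2.connectedComponentsWithStats(m); i=1+np.argmax(s[1:,4])
    f=cv2.resize((l==i).astype(np.uint8)*255,None,fx=8,fy=8,interpolation=cv2.INTER_LINEAR)
    k=max(cv2.findContours((f>127).astype(np.uint8),cv2.RETR_EXTERNAL,cv2.CHAIN_APPROX_NONE)[0],key=cv2.contourArea)[:,0]
    w=plane(c,(k+0.5)/8-0.5,z)[:,:2]
    r=cv2.minAreaRect((w*1000).astype(np.float32)); a=r[2]; (L,W)=r[1]
    if L<W: a+=90;L,W=W,L
    q=plane(c,np.argwhere(l==i)[:,::-1],z)[:,:2].mean(0)*1000
    a=(a+90)%180-90
    print(nm,"ctr",np.round(r[0],1),"cent",np.round(q,1),"LxW",round(L,1),round(W,1),"ang",round(a,2),"medz",round(float(np.median(depthpts(c)[...,2][l==i])),4))
E
python3 - <<'E'
from h import *
c=load("top0");P=depthpts(c);Z=P[...,2]
hsv=cv2.cvtColor(c["image"],cv2.COLOR_RGB2HSV)
def roi(a,b,x,y):
    m=np.zeros(Z.shape,bool); m[a:b,x:y]=1; return m
ch=roi(110,215,305,368); pr=roi(95,245,145,225)
yel=(hsv[...,0]>18)&(hsv[...,0]<33)&(hsv[...,1]>150)&(hsv[...,2]>120)
gr=(hsv[...,0]>45)&(hsv[...,0]<75)&(hsv[...,1]>150)&(hsv[...,2]>90)
rect(c,ch&(Z>.075)&(Z<.1),.084,"packtop 80x46")
rect(c,ch&gr&(Z>.075),.084,"label")
rect(c,ch&(Z>.04)&(Z<.055)&roi(110,150,305,368),.045,"chbox 80x?")
rect(c,ch&yel,.026,"chtab (visible)")
rect(c,pr&(Z>.095),.1,"printer top 120x")
rect(c,pr&(Z>.034)&(Z<.052)&roi(160,245,145,225),.039,"pr rails")
rect(c,pr&yel&roi(205,245,145,225),.026,"prtab")
rect(c,pr&(Z>.053)&(Z<.08),.06,"pr step")
rect(c,pr&(Z>.006)&roi(195,245,145,225)&(Z<.05),.015,"pr base")
for t in[(0.6,0.0),(0.4,0.05),(.55,.1),(.6,-.1)]:
    u,v=proj(c,[[*t,0]])[0].astype(int); print("table z",np.median(Z[v-3:v+4,u-3:u+4]))
E
```

```text
packtop 80x46 ctr [ 616.1 -191.5] cent [ 615.8 -191.5] LxW 83.6 50.3 ang 8.0 medz 0.085
label ctr [ 611.8 -193.2] cent [ 611.9 -193.3] LxW 45.9 24.3 ang 9.07 medz 0.0861
chbox 80x? ctr [ 711.4 -176.3] cent [ 716.6 -175.4] LxW 91.2 89.8 ang -81.02 medz 0.0458
chtab (visible) ctr [ 544.2 -202.5] cent [ 541.8 -203. ] LxW 57.8 30.2 ang 9.19 medz 0.0269
printer top 120x ctr [703.2 226.3] cent [704.3 226.3] LxW 140.7 121.9 ang -83.75 medz 0.102
pr rails ctr [572.8 209.9] cent [570.9 208.9] LxW 92.2 69.0 ang 7.32 medz 0.0389
prtab ctr [485.8 200.7] cent [482.9 200.3] LxW 61.4 31.3 ang 6.73 medz 0.027
pr step ctr [665.9 191.1] cent [636. 213.] LxW 172.9 106.4 ang -47.66 medz 0.0619
pr base ctr [491.1 198.2] cent [488.  200.1] LxW 123.0 97.8 ang 9.6 medz 0.0131
table z 0.0017050198846084719
table z 0.001083038842776718
table z 0.000846380914999445
table z 0.0008560669349106931
```

View pics/chz.png

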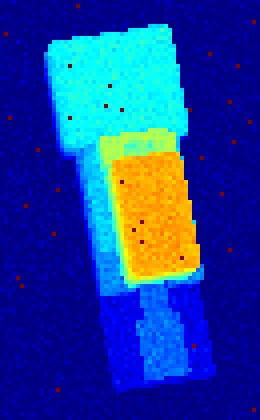

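```bash
cat >> h.py <<'E'
from scipy.spatial.transform import Rotation as Ro
def delta(s,pos,yaw_deg):
    R=Ro.from_rotvec(s["tcp_rot"]).as_matrix(); y=np.deg2rad(yaw_deg)
    x=np.array([np.cos(y),np.sin(y),0]); z=np.array([-np.sin(y),np.cos(y),0]); T=np.c_[x,[0,0,-1],z]
    rv=Ro.from_matrix(R.T@T).as_rotvec()
    d=np.array(pos)-s["tool_pos"]
    np.set_printoptions(precision=4,suppress=True)
    print("axes x",R[:,0],"z",R[:,2]); print("shift now-axes",R.T@d," shift target-axes",T.T@d," rotvec",rv,"deg",np.rad2deg(np.linalg.norm(rv)))
E
python3 - <<'E'
from h import *
from workcell import bot
u=np.array([np.cos(np.radians(9)),np.sin(np.radians(9))])
o=np.array([.616,-.1914])
p=o-.088*u; print(p)
delta(bot.read_state(),[*p,.10],9.0)
E
```

```text
[ 0.52908343 -0.20516623]
axes x [-0.9078 -0.4194 -0.0001] z [ 0.4194 -0.9078 -0.002 ]
shift now-axes [-0.3942  0.1306 -0.2659]  shift target-axes [0.3069 0.1301 0.3635]  rotvec [ 0.0003 -2.8658 -0.0029] deg 164.20014420873255
```

```bash
python3 -m handwheel '[[0,0,0,0,0.138,0,0],[0,0,0,0,0.138,0,0],[-0.035,0,-0.041,0,0,0,0],[-0.035,0,-0.041,0,0,0,0],[-0.035,0,-0.041,0,0,0,0],[-0.035,0,-0.041,0,0,0,0],[-0.035,0,-0.041,0,0,0,0],[-0.035,0,-0.041,0,0,0,0]]' 60; python3 - <<'E'
from h import *
from workcell import bot
delta(bot.read_state(),[.5291,-.2052,.10],189.0)
E
```

```text
time: 1.1
tool_pos: [0.4525, -0.3352, 0.2308]
tcp_rot: [-0.168, 2.141, -2.14]
wrist_force: [-0.1, -0.0, 0.1]
width: -0.003
axes x [-0.9878 -0.1559  0.0003] z [ 0.1559 -0.9878 -0.0004]
shift now-axes [-0.096   0.1309 -0.1165]  shift target-axes [-0.096   0.1308 -0.1165]  rotvec [ 0.0004 -0.0005  0.0003] deg 0.0440135534885752
```

```bash
python3 -m handwheel '[[-0.032,0,-0.039,0,0,0,0],[-0.032,0,-0.039,0,0,0,0],[-0.032,0,-0.0385,0,0,0,0],[0,0.05,0,0,0,0,0],[0,0.05,0,0,0,0,0],[0,0.02,0,0,0,0,0]]'; python3 - <<'E'
from h import *
from workcell import bot,optics
delta(bot.read_state(),[.5291,-.2052,.035],189.0)
for n in("top","side"):
    c=optics.read_camera(n); np.savez(f"pics/{n}1.npz",**c)
    a,b,x,y=(110,260,290,400) if n=="top" else (140,200,190,300)
    cv2.imwrite(f"pics/{n}1.png",cv2.resize(c["image"][a:b,x:y,::-1],None,fx=5 if n=="side" else 4,fy=5 if n=="side" else 4,interpolation=cv2.INTER_CUBIC))
    print(n,proj(c,[bot.read_state()["tool_pos"]]))
E
```

```text
time: 1.85
tool_pos: [0.5259, -0.2052, 0.107]
tcp_rot: [-0.176, 2.146, -2.139]
wrist_force: [-1.1, 0.5, 0.8]
width: -0.002
axes x [-0.9876 -0.1569  0.0059] z [ 0.1569 -0.9876 -0.0038]
shift now-axes [-0.0036  0.0719  0.0008]  shift target-axes [-0.0032  0.072   0.0005]  rotvec [0.0038 0.0005 0.0059] deg 0.3994640909867655
top [[351.3001 195.9476]]
side [[268.1583 153.7314]]
```

View pics/top1.png

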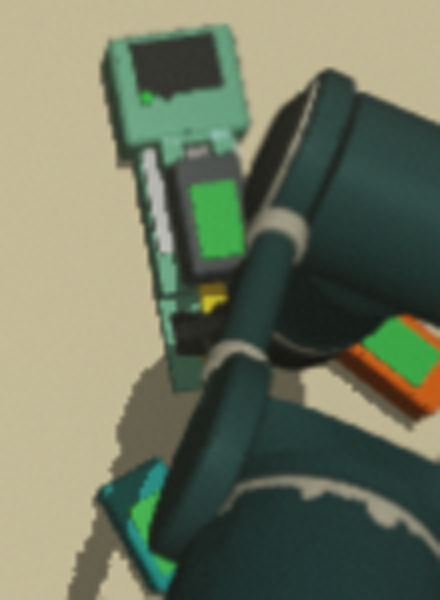

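View pics/side1.png

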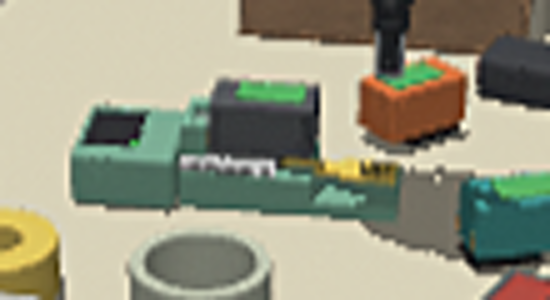

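The top view is mostly occluded by the arm. In the side view the fingertip sits at about (268,154), matching the projected TCP, and it is above and behind the tab. Next I go down and press gently.

```bash
python3 -m handwheel '[[0,0.03,0,0,0,0,0],[0,0.03,0,0,0,0,0],[0,0.004,0,0,0,0,0],[0,0.003,0,0,0,0,0],[0,0,0,0,0,0,0]]'; python3 - <<'E'
from h import *
from workcell import bot
delta(bot.read_state(),[.5291,-.2052,.026],189.0)
E
```

```text
time: 2.58
tool_pos: [0.5299, -0.2075, 0.0458]
tcp_rot: [-0.166, 2.138, -2.14]
wrist_force: [-1.2, -0.0, 0.2]
width: 0.003
axes x [-0.9877 -0.1561 -0.0021] z [ 0.1561 -0.9877  0.0013]
shift now-axes [ 0.0005  0.0198 -0.0024]  shift target-axes [ 0.0004  0.0198 -0.0024]  rotvec [-0.0013 -0.0003 -0.0021] deg 0.14366750241054665
```

```bash
python3 -m handwheel '[[0,0.008,0,0,0,0,0],[0,0.003,0,0,0,0,0],[0,0.003,0,0,0,0,0],[0,0,0,0,0,0,0]]'; python3 -m handwheel '[[0,0.002,0,0,0,0,0],[0,0,0,0,0,0,0]]'
```

```text
time: 3.08
tool_pos: [0.5284, -0.2068, 0.0299]
tcp_rot: [-0.169, 2.141, -2.14]
wrist_force: [0.4, -0.5, -0.3]
width: 0.001
time: 3.32
tool_pos: [0.5287, -0.2069, 0.0282]
tcp_rot: [-0.168, 2.14, -2.14]
wrist_force: [0.3, 0.1, 0.6]
width: 0.002
```

```bash
python3 -m handwheel '[[0,0.002,0,0,0,0,0],[0,0.002,0,0,0,0,0],[0,0,0,0,0,0,0]]'; python3 -m handwheel '[[0,0.002,0,0,0,0,0],[0,0.001,0,0,0,0,0],[0,0,0,0,0,0,0]]';python3 -m handwheel '[[0,0.001,0,0,0,0,0],[0,0,0,0,0,0,0]]'
```

```text
time: 3.7
tool_pos: [0.5289, -0.207, 0.0243]
tcp_rot: [-0.168, 2.139, -2.14]
wrist_force: [-0.0, -0.1, 1.1]
width: -0.001
time: 4.08
tool_pos: [0.529, -0.207, 0.0213]
tcp_rot: [-0.168, 2.139, -2.14]
wrist_force: [0.3, -0.5, 1.8]
width: -0.001
time: 4.32
tool_pos: [0.5289, -0.207, 0.0202]
tcp_rot: [-0.168, 2.139, -2.14]
wrist_force: [1.2, -0.3, 2.2]
width: 0.0
```

```bash
python3 - <<'E'
from h import *
from workcell import bot,optics
c=optics.read_camera("side"); np.savez(f"pics/side2.npz",**c)
a,b,x,y=(140,200,190,300)
cv2.imwrite(f"pics/side2.png",cv2.resize(c["image"][a:b,x:y,::-1],None,fx=5,fy=5,interpolation=cv2.INTER_CUBIC))
E
```

```text
(no output)
```

View pics/side2.png

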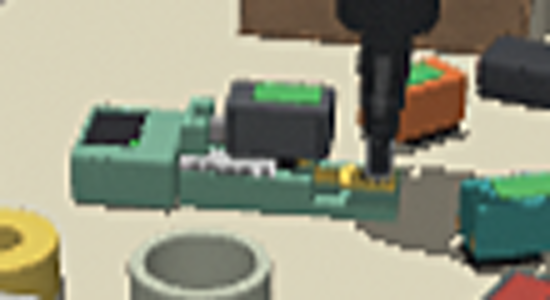

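The pack has moved toward the tab: its left edge went from crop x≈210 to x≈228, which is about 14 mm, so it popped. I press 1 mm more, check, then rise and open.

```bash
python3 -m handwheel '[[0,0.001,0,0,0,0,0],[0,0,0,0,0,0,0]]'; python3 -m handwheel '[[0,-0.03,0,0,0,0,0],[0,-0.05,0,0,0,0,0],[0,-0.04,0,0,0,0,1],[0,0,0,0,0,0,1]]'; python3 - <<'E'
from h import *
from workcell import bot,optics
s=bot.read_state()
u=np.array([np.cos(np.radians(9)),np.sin(np.radians(9))])
o=np.array([.616,-.1914]); p=o-.014*u
delta(s,[*p,.046],189.0)
c=optics.read_camera("side"); np.savez(f"pics/side3.npz",**c)
cv2.imwrite(f"pics/side3.png",cv2.resize(c["image"][110:200,190:300,::-1],None,fx=5,fy=5,interpolation=cv2.INTER_CUBIC))
P=depthpts(c);Z=P[...,2];m=np.zeros(Z.shape,bool);m[150:170,225:265]=1
hsv=cv2.cvtColor(c["image"],cv2.COLOR_RGB2HSV)
gr=(hsv[...,0]>45)&(hsv[...,0]<75)&(hsv[...,1]>150)&(hsv[...,2]>90)
rect(c,m&gr&(Z>.075),.084,"label after")
c0=load("side0");hsv=cv2.cvtColor(c0["image"],cv2.COLOR_RGB2HSV);Z=depthpts(c0)[...,2]
gr=(hsv[...,0]>45)&(hsv[...,0]<75)&(hsv[...,1]>150)&(hsv[...,2]>90)
rect(c0,m&gr&(Z>.075),.084,"label before")
E
```

```text
time: 4.62
tool_pos: [0.5288, -0.207, 0.0192]
tcp_rot: [-0.168, 2.14, -2.14]
wrist_force: [0.3, -0.6, 1.7]
width: 0.0
time: 5.12
tool_pos: [0.5312, -0.208, 0.1433]
tcp_rot: [-0.161, 2.133, -2.141]
wrist_force: [0.4, 0.8, 0.8]
width: 0.42
axes x [-0.9877 -0.1562 -0.0059] z [ 0.1562 -0.9877  0.0039]
shift now-axes [-0.0718  0.0977 -0.0035]  shift target-axes [-0.0724  0.0973 -0.0031]  rotvec [-0.0039 -0.0002 -0.0059] deg 0.4079265755425591Traceback (most recent call last):
  File "<stdin>", line 12, in <module>
  File "h.py", line 17, in rect
    n,l,s,ct=cv2.connectedComponentsWithStats(m); i=1+np.argmax(s[1:,4])
                                                      ~~~~~~~~~^^^^^^^^^
    return _wrapfunc(a, 'argmax', axis=axis, out=out, **kwds)
    return bound(*args, **kwds)
ValueError: attempt to get argmax of an empty sequence
```

View pics/side3.png

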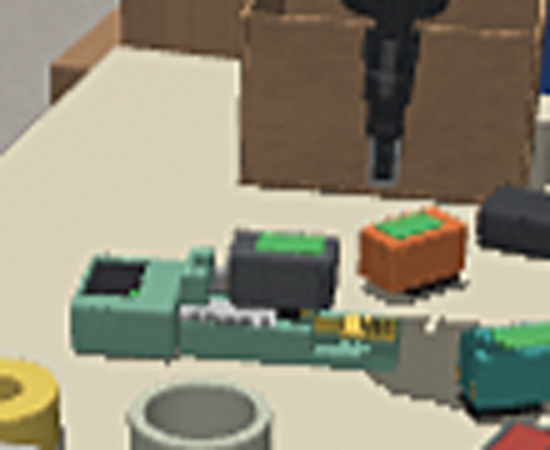

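```bash
python3 -m handwheel '[[-0.037,0,-0.001,0,0,0,1],[-0.037,0,-0.001,0,0,0,1],[0,0,0,0,0,0,1],[0,0.03,0,0,0,0,1],[0,0.04,0,0,0,0,1],[0,0.015,0,0,0,0,1],[0,0.008,0,0,0,0,1],[0,0,0,0,0,0,1]]'; python3 - <<'E'
from h import *
from workcell import bot,optics
s=bot.read_state()
delta(s,[.6022,-.1936,.046],189.0)
c=optics.read_camera("side")
cv2.imwrite(f"pics/side4.png",cv2.resize(c["image"][110:200,190:300,::-1],None,fx=5,fy=5,interpolation=cv2.INTER_CUBIC))
E
```

```text
time: 6.18
tool_pos: [0.6014, -0.1935, 0.0464]
tcp_rot: [-0.168, 2.14, -2.14]
wrist_force: [0.5, 0.8, 0.6]
width: 0.997
axes x [-0.9878 -0.156   0.0002] z [ 0.156  -0.9878 -0.0001]
shift now-axes [-0.0008  0.0004  0.0002]  shift target-axes [-0.0008  0.0004  0.0002]  rotvec [ 0.0001 -0.0004  0.0002] deg 0.028115692346621247
```

View pics/side4.png

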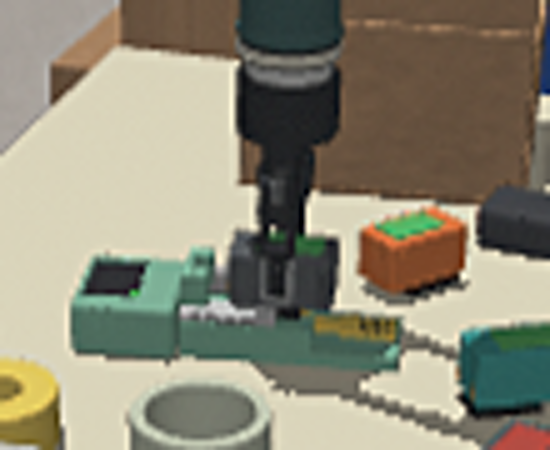

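The gripper straddles the pack centrally, with the near finger at crop (277,275). I close it.

```bash
python3 -m handwheel '[[0,0,0,0,0,0,0.4],[0,0,0,0,0,0,0.4],[0,0,0,0,0,0,0.4],[0,0,0,0,0,0,0.4]]' 45;  python3 -m handwheel '[[0,0,0,0,0,0,0.4],[0,0,0,0,0,0,0.4]]'
```

```text
time: 6.72
tool_pos: [0.6024, -0.1938, 0.0476]
tcp_rot: [-0.166, 2.138, -2.14]
wrist_force: [-0.3, -0.2, 5.3]
width: 0.53
time: 6.98
tool_pos: [0.6025, -0.1938, 0.0476]
tcp_rot: [-0.166, 2.138, -2.14]
wrist_force: [-0.8, 0.0, 6.6]
width: 0.532
```

```bash
python3 -m handwheel '[[0,-0.001,0,0,0,0,0.4],[0.005,0,0,0,0,0,0.4],[0.01,0,0,0,0,0,0.4]]';  python3 -m handwheel '[[0.012,0,0,0,0,0,0.4],[0.012,0,0,0,0,0,0.4],[0.012,0,0,0,0,0,0.4],[0,0,0,0,0,0,0.4]]'
```

```text
time: 7.35
tool_pos: [0.5871, -0.1959, 0.0476]
tcp_rot: [-0.167, 2.138, -2.14]
wrist_force: [2.2, -0.2, 2.4]
width: 0.538
time: 7.85
tool_pos: [0.5489, -0.2016, 0.0476]
tcp_rot: [-0.17, 2.141, -2.141]
wrist_force: [-3.2, -1.4, 7.5]
width: 0.534
```

```bash
python3 -m handwheel '[[0,-0.003,0,0,0,0,0.4],[0,-0.005,0,0,0,0,0.4],[0,0,0,0,0,0,0.4]]';  python3 - <<'E'
from h import *
from workcell import bot,optics
s=bot.read_state(); print(s["tool_pos"],s["wrist_force"])
c=optics.read_camera("side")
cv2.imwrite(f"pics/side5.png",cv2.resize(c["image"][110:200,190:300,::-1],None,fx=5,fy=5,interpolation=cv2.INTER_CUBIC))
E
```

```text
time: 8.22
tool_pos: [0.5505, -0.2011, 0.0547]
tcp_rot: [-0.17, 2.141, -2.14]
wrist_force: [-0.5, -0.1, -3.0]
width: 0.531
[ 0.55045839 -0.20111135  0.05473395] [-0.48722971 -0.10919508 -2.95395685]
```

View pics/side5.png

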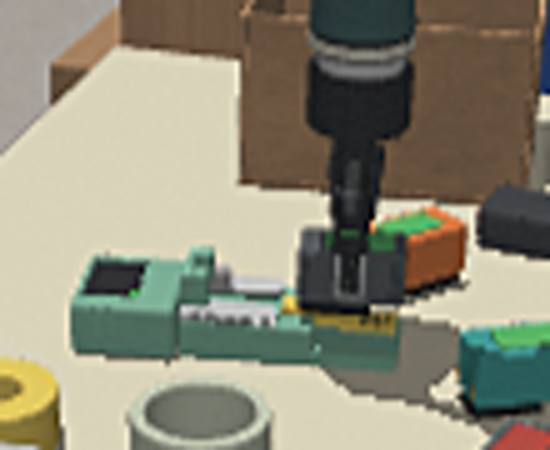

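```bash
python3 - <<'E'
from h import *
from workcell import bot
delta(bot.read_state(),[.4812,.2005,.15],186.7)
E
python3 -m handwheel '[[0,-0.045,0,0,0,0,0.4],[0,-0.05,0,0,0,0,0.4],[0,0,0,0,-0.04,0,0.4]]'
python3 - <<'E'
from h import *
from workcell import bot
delta(bot.read_state(),[.4812,.2005,.15],186.7)
E
```

```text
axes x [-0.9877 -0.1563  0.0011] z [ 0.1563 -0.9877 -0.0006]
shift now-axes [ 0.0059 -0.095  -0.4076]  shift target-axes [ 0.0221 -0.0953 -0.407 ]  rotvec [0.0006 0.04   0.0011] deg 2.295129785110156
time: 8.65
tool_pos: [0.5549, -0.2028, 0.1558]
tcp_rot: [-0.2, 2.108, -2.118]
wrist_force: [-0.1, -0.7, -3.6]
width: 0.529
axes x [-0.9804 -0.1968 -0.0084] z [ 0.1967 -0.9804  0.0056]
shift now-axes [-0.007   0.0036 -0.4099]  shift target-axes [ 0.0262  0.0058 -0.4091]  rotvec [-0.0053  0.0811 -0.0086] deg 4.682663103885706
```

I typed the turn with the wrong sign, so I correct it with +0.08 and then carry the pack across.

```bash
python3 -m handwheel '[[0,0,0,0,0.08,0,0.4],[0.002,0,-0.04,0,0,0,0.4],[0.003,0,-0.05,0,0,0,0.4],[0.003,0,-0.05,0,0,0,0.4],[0.003,0,-0.05,0,0,0,0.4],[0.003,0,-0.05,0,0,0,0.4],[0.003,0,-0.05,0,0,0,0.4],[0.003,0,-0.05,0,0,0,0.4]]'
python3 -m handwheel '[[0.002,0,-0.045,0,0,0,0.4],[0,0,-0.022,0,0,0,0.4],[0,0,0,0,0,0,0.4],[0,0,0,0,0,0,0.4]]'
python3 - <<'E'
from h import *
from workcell import bot,optics
delta(bot.read_state(),[.4812,.2005,.15],186.7)
for n in("top","side"):
    c=optics.read_camera(n); np.savez(f"pics/{n}6.npz",**c)
    cv2.imwrite(f"pics/{n}6.png",c["image"][:,:,::-1]); print(proj(c,[bot.read_state()["tool_pos"]]))
E
```

```text
time: 9.65
tool_pos: [0.4908, 0.1355, 0.1499]
tcp_rot: [-0.127, 2.161, -2.162]
wrist_force: [1.0, 0.7, -4.0]
width: 0.531
time: 10.15
tool_pos: [0.4815, 0.1998, 0.1498]
tcp_rot: [-0.128, 2.161, -2.162]
wrist_force: [0.3, -0.7, -4.0]
width: 0.538
axes x [-0.9931 -0.1169  0.0009] z [ 0.1169 -0.9931  0.0008]
shift now-axes [ 0.0002 -0.0002 -0.0007]  shift target-axes [ 0.0002 -0.0002 -0.0007]  rotvec [-0.0008  0.0003  0.0009] deg 0.0714321203883533
[[188.9898 211.2963]]
[[253.4595 200.1612]]
```

View pics/top6.png

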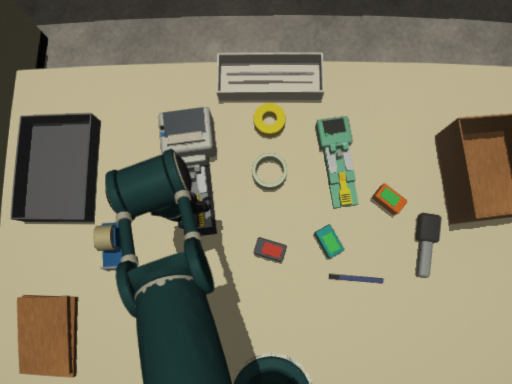

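View pics/side6.png

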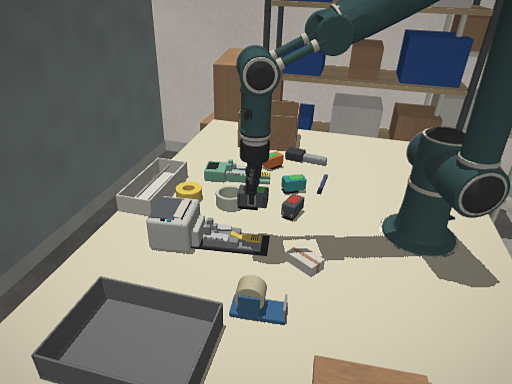

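The top view is occluded by the arm. In the side view the pack hangs upright at about (253,197). I cross-check the printer axis from the first top image before lowering.

```bash
python3 - <<'E'
from h import *
def axis(c,m,z,nm):
    # per image row: mean of left/right edge columns -> world -> line
    pts=[]
    for v in range(m.shape[0]):
        u=np.flatnonzero(m[v])
        if len(u)>4 : pts.append(((u[0]+u[-1])/2,v,u[-1]-u[0]+1))
    pts=np.array(pts); med=np.median(pts[:,2]); k=abs(pts[:,2]-med)<=1.5; pts=pts[k]
    w=plane(c,pts[:,:2],z)*1000
    a,b=np.polyfit(w[:,0],w[:,1],1); r=w[:,1]-np.polyval([a,b],w[:,0])
    print(nm,len(w),"x",w[:,0].min().round(),w[:,0].max().round(),"yaw",np.degrees(np.arctan(a)).round(2),"widthpx",med,"y@570",(a*570+b).round(1),"y@481",(a*481+b).round(1),"y@616",(a*616+b).round(1),"rms",r.std().round(2))
c=load("top0");P=depthpts(c);Z=P[...,2];hsv=cv2.cvtColor(c["image"],cv2.COLOR_RGB2HSV)
yel=(hsv[...,0]>15)&(hsv[...,0]<33)&(hsv[...,1]>150)&(hsv[...,2]>110)
def R(a,b,x,y):
    m=np.zeros(Z.shape,bool); m[a:b,x:y]=1; return m
axis(c,(Z>.032)&(Z<.052)&R(166,196,150,225),.039,"pr rails")
axis(c,yel&R(195,230,150,225),.026,"pr tab")
axis(c,(Z>.09)&R(110,150,150,225),.1,"pr top")
axis(c,(Z>.05)&R(152,163,150,225),.06,"pr step")
axis(c,(Z>.006)&R(207,232,150,225),.012,"pr base")
c=load("top6");P=depthpts(c);Z=P[...,2];hsv=cv2.cvtColor(c["image"],cv2.COLOR_RGB2HSV)
yel=(hsv[...,0]>15)&(hsv[...,0]<33)&(hsv[...,1]>150)&(hsv[...,2]>110)
axis(c,(Z>.032)&(Z<.052)&R(153,178,305,368),.039,"ch rails")
axis(c,yel&R(180,206,305,368),.026,"ch tab")
axis(c,(Z>.035)&R(120,142,305,368),.045,"ch box")
E
```

```text
pr rails 27 x 540.0 620.0 yaw 6.96 widthpx 24.0 y@570 210.3 y@481 199.4 y@616 215.9 rms 0.85
pr tab 19 x 456.0 542.0 yaw 4.53 widthpx 7.0 y@570 209.3 y@481 202.3 y@616 212.9 rms 1.76
pr top 33 x 655.0 748.0 yaw 4.86 widthpx 52.0 y@570 214.3 y@481 206.8 y@616 218.2 rms 0.92
pr step 4 x 629.0 646.0 yaw 59.52 widthpx 40.0 y@570 106.8 y@481 -44.4 y@616 185.0 rms 1.98
pr base 3 x 447.0 496.0 yaw 26.71 widthpx 38.0 y@570 245.4 y@481 200.6 y@616 268.6 rms 4.06
ch rails 19 x 596.0 655.0 yaw 8.27 widthpx 25.0 y@570 -198.2 y@481 -211.1 y@616 -191.5 rms 0.93
ch tab 14 x 518.0 554.0 yaw 5.95 widthpx 10.0 y@570 -199.9 y@481 -209.1 y@616 -195.1 rms 0.65
ch box 19 x 687.0 745.0 yaw 8.0 widthpx 32.0 y@570 -195.9 y@481 -208.4 y@616 -189.5 rms 0.73
```

Rail-based and printer/tab-based axes agree to within about 1 mm (y@481 ≈ 199.4–200.4, yaw 6.7–7°). The TCP is on that line, so I lower.

```bash
python3 -m handwheel '[[0,0.04,0,0,0,0,0.4],[0,0.03,0,0,0,0,0.4],[0,0.012,0,0,0,0,0.4],[0,0.008,0,0,0,0,0.4],[0,0,0,0,0,0,0.4],[0,0,0,0,0,0,0.4]]'
python3 - <<'E'
from h import *
from workcell import bot,optics
s=bot.read_state(); delta(s,[.4812,.2002,.0485],186.7)
c=optics.read_camera("side"); np.savez(f"pics/side7.npz",**c)
cv2.imwrite(f"pics/side7.png",cv2.resize(c["image"][170:270,140:300,::-1],None,fx=5,fy=5,interpolation=cv2.INTER_CUBIC))
E
```

```text
time: 11.0
tool_pos: [0.483, 0.2007, 0.0615]
tcp_rot: [-0.124, 2.161, -2.16]
wrist_force: [0.3, -0.3, -3.6]
width: 0.53
axes x [-0.9932 -0.1164 -0.0022] z [ 0.1164 -0.9932 -0.0005]
shift now-axes [0.0018 0.013  0.0003]  shift target-axes [0.0018 0.013  0.0002]  rotvec [ 0.0005 -0.0002 -0.0022] deg 0.1313535429197245
```

View pics/side7.png

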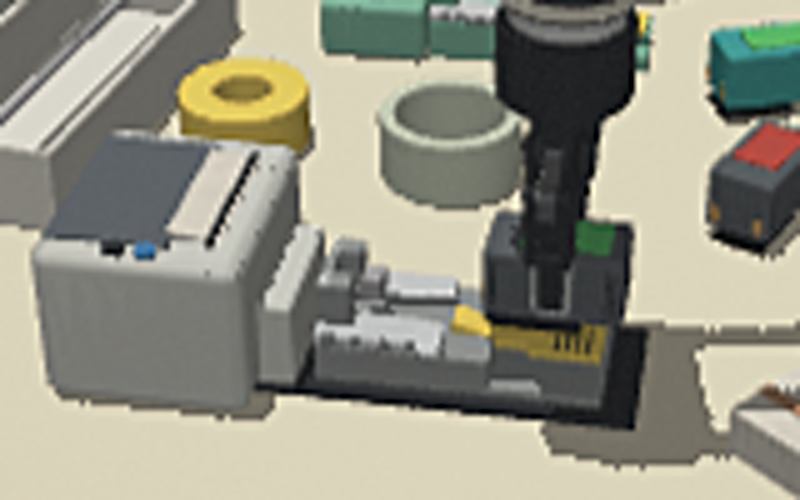

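The side view shows the pack (crop ≈ (560,270)) directly in front of the printer rails and aligned with them. I lower the last 12 mm.

```bash
python3 -m handwheel '[[0.002,0.006,0,0,0,0,0.4],[0,0.003,0,0,0,0,0.4],[0,0,0,0,0,0,0.4]]'; python3 -m handwheel '[[0,0.003,0,0,0,0,0.4],[0,0,0,0,0,0,0.4],[0,0,0,0,0,0,0.4]]'
```

```text
time: 11.42
tool_pos: [0.4793, 0.2, 0.0508]
tcp_rot: [-0.128, 2.161, -2.162]
wrist_force: [0.4, 0.3, -4.3]
width: 0.53
time: 11.8
tool_pos: [0.4799, 0.2001, 0.0483]
tcp_rot: [-0.126, 2.161, -2.161]
wrist_force: [0.2, -0.3, -4.0]
width: 0.532
```

```bash
python3 -m handwheel '[[-0.003,0,0,0,0,0,0.4],[-0.004,0,0,0,0,0,0.4],[-0.004,0,0,0,0,0,0.4],[0,0,0,0,0,0,0.4]]'; python3 -m handwheel '[[-0.004,0,0,0,0,0,0.4],[-0.004,0,0,0,0,0,0.4],[0,0,0,0,0,0,0.4]]'
```

```text
time: 12.3
tool_pos: [0.4914, 0.2015, 0.0484]
tcp_rot: [-0.126, 2.161, -2.161]
wrist_force: [-0.0, -0.4, -3.4]
width: 0.533
time: 12.68
tool_pos: [0.4995, 0.2025, 0.0486]
tcp_rot: [-0.125, 2.161, -2.161]
wrist_force: [0.4, -0.1, -2.2]
width: 0.532
```

```bash
python3 -m handwheel '[[-0.004,0,0,0,0,0,0.4],[-0.004,0,0,0,0,0,0.4],[0,0,0,0,0,0,0.4]]'; python3 -m handwheel '[[-0.004,0,0,0,0,0,0.4],[-0.004,0,0,0,0,0,0.4],[0,0,0,0,0,0,0.4]]'; python3 -m handwheel '[[-0.004,0,0,0,0,0,0.4],[-0.003,0,0,0,0,0,0.4],[0,0,0,0,0,0,0.4]]'
```

```text
time: 13.05
tool_pos: [0.5077, 0.2034, 0.0486]
tcp_rot: [-0.125, 2.161, -2.16]
wrist_force: [0.2, 0.5, -3.1]
width: 0.537
time: 13.42
tool_pos: [0.5154, 0.2043, 0.0485]
tcp_rot: [-0.125, 2.161, -2.161]
wrist_force: [-0.9, 0.2, -2.2]
width: 0.532
time: 13.8
tool_pos: [0.5221, 0.2051, 0.0484]
tcp_rot: [-0.126, 2.161, -2.161]
wrist_force: [0.9, 0.6, -3.4]
width: 0.532
```

```bash
for i in 1; do python3 -m handwheel '[[-0.003,0,0,0,0,0,0.4],[-0.003,0,0,0,0,0,0.4],[0,0,0,0,0,0,0.4]]'; done; python3 -m handwheel '[[-0.002,0,0,0,0,0,0.4],[-0.002,0,0,0,0,0,0.4],[0,0,0,0,0,0,0.4]]'; python3 -m handwheel '[[-0.002,0,0,0,0,0,0.4],[-0.002,0,0,0,0,0,0.4],[0,0,0,0,0,0,0.4]]'
```

```text
time: 14.18
tool_pos: [0.5281, 0.2058, 0.0484]
tcp_rot: [-0.126, 2.161, -2.161]
wrist_force: [1.1, -0.5, -2.9]
width: 0.532
time: 14.55
tool_pos: [0.5318, 0.2062, 0.0483]
tcp_rot: [-0.126, 2.161, -2.161]
wrist_force: [0.3, 0.7, -3.1]
width: 0.533
time: 14.92
tool_pos: [0.5358, 0.2067, 0.0483]
tcp_rot: [-0.126, 2.161, -2.161]
wrist_force: [-0.1, -0.2, -2.3]
width: 0.529
```

```bash
for i in 1; do python3 -m handwheel '[[-0.002,0,0,0,0,0,0.4],[-0.002,0,0,0,0,0,0.4],[0,0,0,0,0,0,0.4]]'; done; python3 -m handwheel '[[-0.002,0,0,0,0,0,0.4],[-0.002,0,0,0,0,0,0.4],[0,0,0,0,0,0,0.4]]'; python3 - <<'E'
from h import *
from workcell import bot,optics
c=optics.read_camera("side"); np.savez(f"pics/side8.npz",**c)
cv2.imwrite(f"pics/side8.png",cv2.resize(c["image"][170:270,140:300,::-1],None,fx=5,fy=5,interpolation=cv2.INTER_CUBIC))
E
```

```text
time: 15.3
tool_pos: [0.5398, 0.2071, 0.0484]
tcp_rot: [-0.126, 2.161, -2.161]
wrist_force: [-0.2, 0.4, -3.4]
width: 0.536
time: 15.68
tool_pos: [0.543, 0.2074, 0.0481]
tcp_rot: [-0.128, 2.162, -2.162]
wrist_force: [-1.2, -0.8, -2.2]
width: 0.532
```

View pics/side8.png

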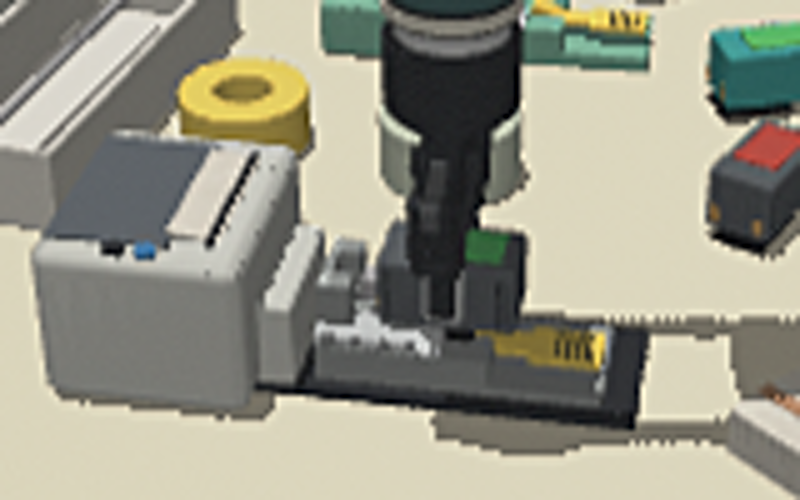

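The pack is in the rails at crop (450,280), and the plunger is about to touch. I keep going in small steps and watch the force.

```bash
python3 -m handwheel '[[-0.0015,0,0,0,0,0,0.4],[-0.0015,0,0,0,0,0,0.4],[0,0,0,0,0,0,0.4]]' ; python3 -m handwheel '[[-0.0015,0,0,0,0,0,0.4],[-0.0015,0,0,0,0,0,0.4],[0,0,0,0,0,0,0.4]]'; python3 -m handwheel '[[-0.0015,0,0,0,0,0,0.4],[-0.0015,0,0,0,0,0,0.4],[0,0,0,0,0,0,0.4]]'
```

```text
time: 16.1
tool_pos: [0.5452, 0.2077, 0.0478]
tcp_rot: [-0.129, 2.162, -2.163]
wrist_force: [-5.1, -0.4, -1.2]
width: 0.53
time: 16.48
tool_pos: [0.548, 0.208, 0.0478]
tcp_rot: [-0.13, 2.162, -2.163]
wrist_force: [-5.7, -0.3, 0.2]
width: 0.529
time: 16.85
tool_pos: [0.5507, 0.2083, 0.0478]
tcp_rot: [-0.13, 2.162, -2.164]
wrist_force: [-6.6, -0.7, -0.1]
width: 0.532
```

```bash
python3 -m handwheel '[[-0.0015,0,0,0,0,0,0.4],[-0.0015,0,0,0,0,0,0.4],[0,0,0,0,0,0,0.4]]' ; python3 -m handwheel '[[-0.0015,0,0,0,0,0,0.4],[0,0,0,0,0,0,0.4]]'; python3 -m handwheel '[[-0.001,0,0,0,0,0,0.4],[0,0,0,0,0,0,0.4]]'
```

```text
time: 17.23
tool_pos: [0.5533, 0.2087, 0.0478]
tcp_rot: [-0.131, 2.162, -2.164]
wrist_force: [-6.7, -1.1, 1.0]
width: 0.529
time: 17.48
tool_pos: [0.5547, 0.2088, 0.0478]
tcp_rot: [-0.131, 2.163, -2.164]
wrist_force: [-8.0, -0.3, 1.4]
width: 0.53
time: 17.73
tool_pos: [0.5556, 0.2089, 0.0478]
tcp_rot: [-0.132, 2.163, -2.164]
wrist_force: [-8.1, -0.4, 2.5]
width: 0.53
```

```bash
python3 -m handwheel '[[-0.001,0,0,0,0,0,0.4],[0,0,0,0,0,0,0.4]]'; python3 -m handwheel '[[-0.001,0,0,0,0,0,0.4],[0,0,0,0,0,0,0.4]]'
```

```text
time: 17.98
tool_pos: [0.5565, 0.209, 0.0478]
tcp_rot: [-0.132, 2.163, -2.164]
wrist_force: [-8.1, -0.1, 2.2]
width: 0.534
time: 18.23
tool_pos: [0.557, 0.2091, 0.0477]
tcp_rot: [-0.133, 2.163, -2.165]
wrist_force: [-9.6, -0.8, 2.9]
width: 0.531
```

```bash
python3 -m handwheel '[[-0.001,0,0,0,0,0,0.4],[0,0,0,0,0,0,0.4]]'; python3 -m handwheel '[[-0.001,0,0,0,0,0,0.4],[0,0,0,0,0,0,0.4]]'; python3 -m handwheel '[[-0.001,0,0,0,0,0,0.4],[0,0,0,0,0,0,0.4]]'
```

```text
time: 18.48
tool_pos: [0.5571, 0.2091, 0.0478]
tcp_rot: [-0.135, 2.164, -2.166]
wrist_force: [-13.2, -1.3, 6.8]
width: 0.534
time: 18.73
tool_pos: [0.5572, 0.2091, 0.0479]
tcp_rot: [-0.137, 2.164, -2.167]
wrist_force: [-15.4, -2.0, 8.5]
width: 0.531
time: 18.98
tool_pos: [0.5572, 0.2091, 0.0479]
tcp_rot: [-0.139, 2.165, -2.168]
wrist_force: [-19.5, -1.8, 11.1]
width: 0.531
```

```bash
python3 - <<'E'
from h import *
from workcell import bot,optics
c=optics.read_camera("side"); np.savez(f"pics/side9.npz",**c)
cv2.imwrite(f"pics/side9.png",cv2.resize(c["image"][170:270,140:300,::-1],None,fx=5,fy=5,interpolation=cv2.INTER_CUBIC))
for n in("side0","side7","side8","side9"):
    c=load(n);hsv=cv2.cvtColor(c["image"],cv2.COLOR_RGB2HSV);Z=depthpts(c)
    m=np.zeros(Z.shape[:2],bool);m[225:250,243:265]=1
    y=m&(hsv[...,0]>15)&(hsv[...,0]<33)&(hsv[...,1]>150)&(hsv[...,2]>90)
    q=Z[y]; print(n,y.sum(),np.median(q,0),np.argwhere(y).mean(0))
E
```

```text
side0 36 [0.47552471 0.20915643 0.02487104] [238.16666667 252.94444444]
side7 35 [0.4791615  0.20969171 0.02467163] [238.8        252.68571429]
side8 43 [0.4813648  0.20801604 0.01970214] [239.65116279 251.8372093 ]
side9 38 [0.48086716 0.20963484 0.02509286] [238.18421053 251.60526316]
```

View pics/side9.png

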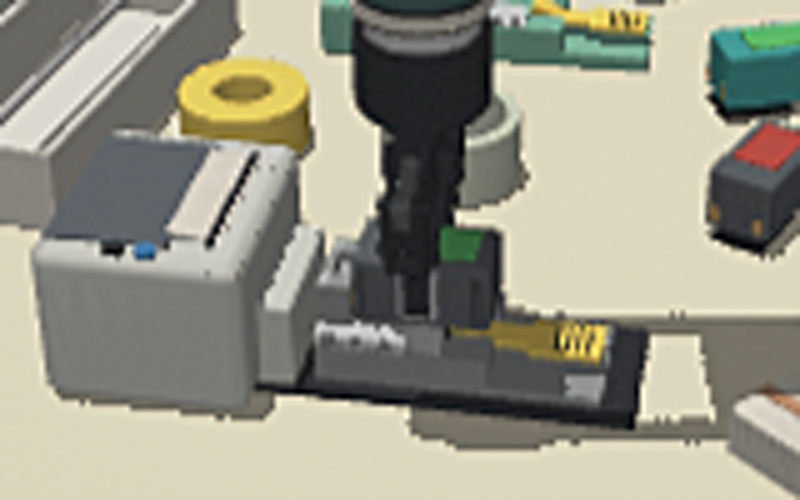

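The tab height went 24.9 → 19.7 (tongue on it) → 25.1 mm, and the hard stop was felt at 19.5 N, so the catch has clicked. I relax the push, open, and rise.

```bash
python3 -m handwheel '[[0.0015,0,0,0,0,0,0.4],[0.0015,0,0,0,0,0,0.4],[0,0,0,0,0,0,0.4]]'; python3 -m handwheel '[[0,0,0,0,0,0,0.75],[0,0,0,0,0,0,0.75],[0,0,0,0,0,0,0.85],[0,0,0,0,0,0,0.85]]'; python3 - <<'E'
from h import *
from workcell import bot,optics
c=optics.read_camera("side"); np.savez(f"pics/side10.npz",**c)
cv2.imwrite(f"pics/side10.png",cv2.resize(c["image"][170:270,140:300,::-1],None,fx=5,fy=5,interpolation=cv2.INTER_CUBIC))
E
```

```text
time: 19.4
tool_pos: [0.557, 0.2091, 0.0478]
tcp_rot: [-0.133, 2.163, -2.165]
wrist_force: [-9.8, -1.4, 3.0]
width: 0.532
time: 19.9
tool_pos: [0.5604, 0.2095, 0.0486]
tcp_rot: [-0.125, 2.161, -2.161]
wrist_force: [-0.8, 0.4, 0.4]
width: 0.85
```

View pics/side10.png

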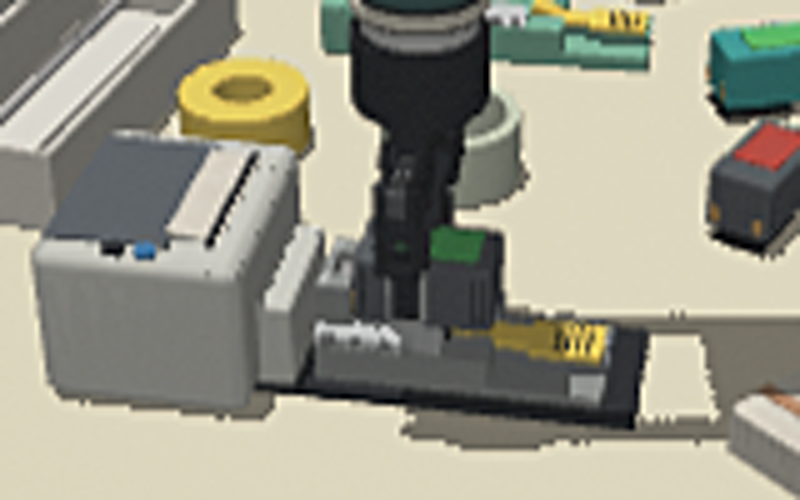

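The pack stays put: its rear edge is still at crop x≈500, unchanged after letting go. I lift straight up and swing clear for a final check.

```bash
python3 -m handwheel '[[0,-0.02,0,0,0,0,0.85],[0,-0.04,0,0,0,0,0.85],[0,-0.05,0,0,0,0,0.85],[0,-0.05,0,0,0,0,0.85],[0,0,0.05,0,0,0,0.85],[0,0,0.05,0,0,0,0.85],[0.02,0,0.05,0,0,0,0.85],[0.02,0,0.05,0,0,0,0.85]]'; python3 -m handwheel '[[0.02,0,0.05,0,0,0,0.85],[0.02,0,0.05,0,0,0,0.85],[0,0,0.03,0,0,0,0.85],[0,0,0,0,0,0,0.85],[0,0,0,0,0,0,0.85],[0,0,0,0,0,0,0.85]]'
python3 - <<'E'
from h import *
from workcell import bot,optics
for n in("top","side"):
    c=optics.read_camera(n); np.savez(f"pics/{n}11.npz",**c); im=c["image"][:,:,::-1]
    if n=="side": im=cv2.resize(im[150:270,140:310],None,fx=4,fy=4,interpolation=cv2.INTER_CUBIC)
    cv2.imwrite(f"pics/{n}11.png",im)
    P=depthpts(c);Z=P[...,2];hsv=cv2.cvtColor(c["image"],cv2.COLOR_RGB2HSV)
    if n=="side":
        m=np.zeros(Z.shape,bool);m[225:250,243:265]=1
        y=m&(hsv[...,0]>15)&(hsv[...,0]<33)&(hsv[...,1]>150)&(hsv[...,2]>90); print("tab z",np.median(P[y],0))
    else:
        m=np.zeros(Z.shape,bool);m[165:235,165:225]=1
        rect(c,m&(Z>.075)&(Z<.095),.084,"pack")
        gr=(hsv[...,0]>45)&(hsv[...,0]<75)&(hsv[...,1]>150)&(hsv[...,2]>90)
        rect(c,m&gr,.084,"label")
E
```

```text
time: 20.95
tool_pos: [0.5435, 0.0046, 0.2101]
tcp_rot: [-0.124, 2.159, -2.16]
wrist_force: [-0.2, 0.3, 0.9]
width: 0.849
time: 21.7
tool_pos: [0.5189, -0.1265, 0.2086]
tcp_rot: [-0.128, 2.161, -2.16]
wrist_force: [0.4, -0.0, 0.3]
width: 0.85
pack ctr [556.  208.6] cent [555.6 208.7] LxW 83.4 47.3 ang 6.96 medz 0.0851
label ctr [551.9 210. ] cent [552.1 209.7] LxW 50.9 30.1 ang 6.04 medz 0.0861
tab z [0.47582885 0.20778056 0.024821  ]
```

View pics/top11.png

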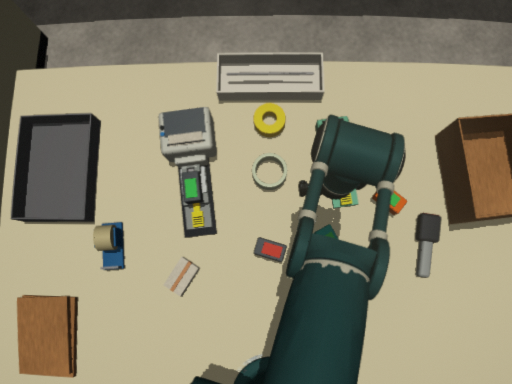

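View pics/side11.png

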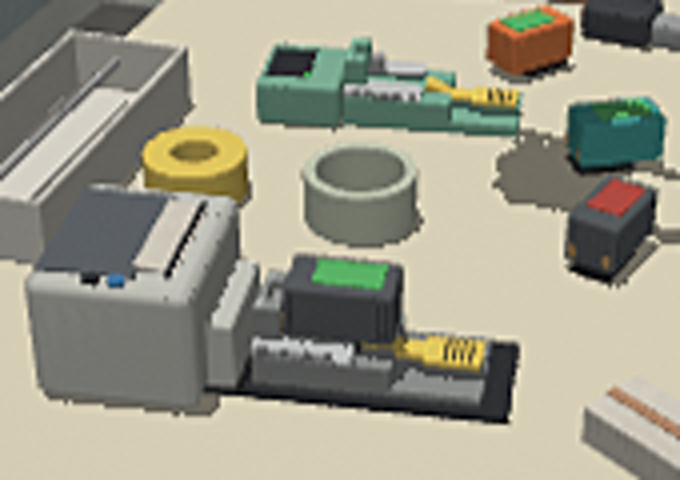

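The top view shows the pack in the printer bay at (192,188) with the tab behind it free. In the side view the tab is up and the other items are unmoved. The pack centre is (556, 208.6) mm, which matches the felt stop minus about 1 mm. I hand in.

```bash
python3 -c "
from workcell import workorder; print(workorder.finish_job())"
```

```text
the job is handed in; nothing more can be done
None
```

The charged pack is in the printer bay, held by the catch alone, and I handed the job in at about 22 s of robot time.

**What I did:** I pressed the charger's tab at about 2 N and the pack popped out about 14 mm. I gripped it, slid it about 68 mm short of home, lifted it across, and set it down in front of the printer's mouth. I then slid it in until the hard stop was felt, with a peak push of about 19.5 N. After that I relaxed the push, let go and moved clear.

**Last checks:**
- **Catch:** the printer's tab read 24.9 mm before, 19.7 mm with the tongue on it, and 24.8 mm after release, so the catch is up behind the pack.
- **Position:** after release the pack stayed at about (556, 209) mm, roughly 1 mm back from the felt end stop and 6 mm deeper than my estimate of nominal home.
- **Other things:** everything visible in the last pictures looked unmoved. I compared by eye only, and in the last top view the arm hid parts of the charger and the turquoise and orange packs, which the side view does show.

**What went wrong or disagreed:**
- I typed one small turn with the wrong sign while the pack was in the air, and corrected it in the next move.
- The printer's yaw came out between about 4.5° and 7° depending on the feature measured. I used 6.7°, from the line joining the printer top and its tab, which the rails (7.0°) supported, and the slide was smooth.
- While gripping and pulling out, the tool pressed the pack down on the charger with up to about 7.5 N.

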